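Lengthen the wrist rest by one hole

ROBOT

A 6-joint arm with a two-finger parallel gripper is mounted at the origin on the work surface. World frame = base frame: x ahead of the robot, y to its left, z up, the work surface at z = 0. Lengths are in m, angles in rad, forces in N, time in s.
With the tool pointing down it reaches from about 0.3 to 0.875 m from the base axis. Payload 6.4 kg.
Tool frame: the origin (TCP) lies at the centre of the arm's flange, where the gripper is bolted on; the fingertips stand 173 mm ahead of it and the grasp point (between the pads) lies ctrl.grip_point_offset ahead of it (ctrl.grip_point_offset is the distance from the TCP to the grasp point, in m); z points along the fingers, y is the direction in which the jaws open and shut (so a half turn about z gives the same grasp; the last joint's range is limited). The gripper opens to 85 mm and grips with 20 to 120 N. Pads are 22 mm wide; open, the fingers measure 114 mm over their backs; the gripper's body (76 mm by 85 mm) begins 54 mm behind the grasp point. The pads swing forward as they close: fully open they stand 13 mm farther back than shut.
Start: joints at [1.141, 0.181, 1.607, -0, 1.354, -0.206], TCP at [0.128, 0.561, 0.405] pointing down, gripper open.
Joint ranges: [-2.99, 2.99], [-0.89, 2.07], [0.3, 2.58], [-1.14, 4.28], [0, 2.63], [-3.12, 3.12]. Speed limits (rad/s): [2.57, 2.57, 3.01, 3.14, 3.14, 3.14].

INTERFACE

Orientations are given as a unit quaternion [w, x, y, z].
In Python, from bench import ctrl, cams, boxes_of, landmark_of gives the robot as it stands.
- The arm moves only by the shell command python3 -m handwheel 'ROWS'. ROWS is JSON, a list of rows, each an object with "offset": the shift along the tool's x, y, z in m, a list of three; "spin": the turn about the tool's z in degrees; "grip": the opening, from 0 (shut) to 1 (fully open). A call has 1 to 20 rows; each row is the pose to reach, as a shift and turn from the pose commanded when the call began, along the tool's axes at that moment; what a row does not reach only later rows make up. A row lasts 1/8 s, in which the tool goes at most 62.5 mm and 10.7 degrees, less where a joint would pass 70% of its speed; a pose out of reach is approached as far as the arm can. A call with a gripper value outside its range is refused whole. The fingers move at their own pace and stop on an object; the grip force is fixed at half the most. Time passes only in rows, so rows that repeat a pose let the fingers close. It gives the time, the measured TCP pose, the force and the opening at its end, in the units of the state.
- ctrl.get_obs(): the state, without advancing time (a new reading comes with each control period).
- cams.camera(name): name is "scene" or "top" or "wrist"; returns a dict with "color" (400x640x3 uint8, red, green, blue), "camera_matrix" (3x3 intrinsics, pixels), "distortion" ([k1, k2, p1, p2, k3] as OpenCV has them; the pictures are not rectified), "view" (4x4, takes a point from world to camera coordinates); the wrist camera has in their place "tool_from_camera" (4x4, takes a point from camera to tool coordinates, whose origin is the TCP and whose axes are the flange's). Camera axes: x right, y up, looking along -z (the intrinsics and any distortion apply to the point x, -y, -z); pixel columns grow to the right and rows downward; lengths in m; the calibration is good to about 2 mm. A picture is of the moment at which its call begins: read the wrist's pose just before it. There is no depth.
- ctrl.hand_in(): hands the job in, once; it reports no verdict.
Trained networks look in a picture, given as the dict that the camera call returned (one of the last four; its "shot" number tells which), for a name from the list of things; names that differ only in an ending like _2 or _b are one class to them, and where a whole thing is asked for, a point or a joint stands for the part that bears it (a point fixed in the world has none). Each returns a list of dicts, best first, with "confidence" (0 to 1); they miss things now and then, are a little off and sometimes report something else, mostly with a low value. They report only what shows in the picture. A call takes as long as a camera call.
- boxes_of(picture, thing): "uv" ([column, row] in pixels, amid what is visible of it).
- landmark_of(picture, thing): "uv" ([column, row] in pixels: a listed point, or the origin of a listed thing).
The state is a dict: "time_s": time; "q": joint angles; "dq": joint speeds; "joint_efforts": joint torques, N m; "eef_pos": TCP position; "eef_rot": TCP orientation; "wrist_force": force on the tool from outside, world axes, zero at the start; "torque": the same for the moment, N m; "opening": opening from 0.0 (shut) to 1.0 (fully open).
Only numpy, scipy, OpenCV 4.12 (cv2) and the standard library are available. Lean on these libraries where they do the work, as an engineer would, in place of code of your own. Each camera call takes 0.05 s, during which the arm holds its last target.

TASK

The wrist rest, the one of the two telescopic arms that carries the round cushion, is one hole too short. Pinch its two spring buttons in flush with the sleeve, draw the sleeve out, away from its foot bracket, until both buttons snap out again in the next pair of holes, and let go. Leave the other arm, which carries the black cup block, at its present length.

Things in the scene. Friction and masses are not known exactly. Their poses are not given: they have to be found in the camera images.
- rest_pin_l (a point): Tip centre of the wrist rest's left button, one of two opposite brass pins 14 mm thick, the last 5 mm tapered to a 5 mm flat tip. They sit in the fixed inner tube, 65 mm above the table, and stand 8 mm proud of both sides of the dark sleeve (30 mm wide, 36 high). Frame: x along the arm, bracket to cushion (lengthening); y from right button to left; z up. Each pushes in with 2.5 N, springs back.
- rest_pin_r (a point): Tip centre of the right button; same axes. Tips are 46 mm apart, 30 when flush; the middle between them is on the sleeve's axis, the spot to pinch. Within 2 mm of flush they no longer lock: pulled with about 8 N, the sleeve wedges them fully in. More holes (17 x 16 mm) 50 mm before and beyond. Bracket ends 140 mm before; beige cushion (56 mm thick, 120 across, top 112 up) from 105 mm beyond.
- rest_sleeve (a joint): How far (m) the wrist rest's sleeve with its cushion is drawn out along the level inner tube, whose near end is held in a grey bracket fixed to the table: 0 in the present holes (play 1.5 mm either way), +0.050 in the next, longer setting, -0.050 in the shorter; stops at -0.055 and +0.058. The buttons do not travel with it. Off the holes it slides with 2 to 4 N and stays where left.
- cup_sleeve (a joint): The same for the other arm, built alike but with a flat black block (85 x 110 x 22 mm) with six small round cups in place of the cushion. It stays at 0.

How it is judged:
On the way, in this order (a step that is already met when the one before it is completed fails the run):
1. both buttons of the wrist rest are pressed in flush (within 3 mm) by the fingers (distance between rest_pin_l and rest_pin_r below 0.036 m), for 0.1 s.
2. the sleeve has been drawn out past the buttons to the next holes and both buttons have snapped out (value of joint rest_sleeve between 0.046 and 0.054 m and distance between rest_pin_l and rest_pin_r above 0.042 m), for 0.1 s.
At the end, for the whole second after the job is handed in: The wrist rest's sleeve stands 50 mm further out than at the start (within 4 mm), both its buttons have sprung out through the next pair of holes (tips at least 42 mm apart), and the cup arm's sleeve is where it was (within 8 mm) (all of step 2 and value of joint cup_sleeve between -0.008 and 0.008 m); the robot touches nothing.
It fails at once if the cup arm's sleeve is shifted out of its setting (value of joint cup_sleeve above 0.015 m or value of joint cup_sleeve below -0.015 m).
It also fails if it takes over 32 s, if anything falls off the work surface, if the arm or the gripper's body presses on something with over 40 N, if the wrist force passes 120 N, or if a joint passes its speed limit or range.

## Working session

There is one attempt and no reset: what is moved stays moved. The work goes in short steps, Python scripts to look and compute and a shell command to move; the robot and the scene stay as the last step left them, time stands still between calls to the robot, and variables do not carry over. Pictures are saved under pics/ and viewed, and the job is handed in when it is done.

```bash
mkdir -p pics; ls
cat > h.py <<'E'
import numpy as np, cv2
from bench import ctrl,cams,boxes_of,landmark_of
def look(name,fn=None,things=("rest_pin_l","rest_pin_r")):
    o=ctrl.get_obs(); p=cams.camera(name)
    if fn: cv2.imwrite('pics/'+fn,cv2.cvtColor(p['color'],cv2.COLOR_RGB2BGR))
    r={t:landmark_of(p,t) for t in things}
    return o,p,r
def pose(p,o):
    if 'view' in p: return np.linalg.inv(np.array(p['view']))
    from scipy.spatial.transform import Rotation as R
    T=np.eye(4);q=o['eef_rot'];T[:3,:3]=R.from_quat([q[1],q[2],q[3],q[0]]).as_matrix();T[:3,3]=o['eef_pos']
    return T@np.array(p['tool_from_camera'])
def ray(p,o,uv):
    n=cv2.undistortPoints(np.array([[uv]],float),np.array(p['camera_matrix']),np.array(p['distortion']))[0,0]
    W=pose(p,o); d=W[:3,:3]@np.array([n[0],-n[1],-1.]); return W[:3,3],d/np.linalg.norm(d)
def atz(p,o,uv,z):
    c,d=ray(p,o,uv); return c+d*(z-c[2])/d[2]
def proj(p,o,X):
    W=np.linalg.inv(pose(p,o)); c=W[:3,:3]@np.array(X)+W[:3,3]
    return cv2.projectPoints(np.array([[c[0],-c[1],-c[2]]]),np.zeros(3),np.zeros(3),np.array(p['camera_matrix']),np.array(p['distortion']))[0].ravel()
def tri(rays):
    A=0;b=0
    for c,d in rays:
        P=np.eye(3)-np.outer(d,d);A=A+P;b=b+P@c
    return np.linalg.solve(A,b)
E
python3 - <<'E'
from h import *
print(ctrl.grip_point_offset, ctrl.get_obs())
for n in("scene","top","wrist"):
    o,p,r=look(n,n+'0.png')
    print(n,r)
    for t in r:
        for x in r[t]: print(t,x['confidence'],atz(p,o,x['uv'],.065))
    print(boxes_of(p,"rest_sleeve"),boxes_of(p,"cup_sleeve"))
E
```

```text
pics
0.1547 {'time_s': 0.0, 'q': array([ 1.14071728e+00,  1.81525942e-01,  1.60804466e+00,  1.33680403e-06,
        1.35378081e+00, -2.06279212e-01]), 'dq': array([-0.00101988, -0.00075823, -0.00138297,  0.00070243,  0.00072934,
        0.00127943]), 'joint_efforts': array([ 5.12932857e-04, -4.44878805e+01, -3.51332152e+01, -5.09451681e-07,
        9.19014827e-03,  3.53163080e-05]), 'eef_pos': array([0.12747145, 0.56042041, 0.40377465]), 'eef_rot': array([-2.75723927e-04,  1.11666638e-01,  9.93745334e-01, -8.35039684e-04]), 'wrist_force': array([-0.54142058,  0.18575629, -0.79310707]), 'torque': array([ 0.01052129,  0.01935829, -0.01069839]), 'opening': 0.9977684076898369}
scene {'rest_pin_l': [{'uv': [411.6, 253.8], 'confidence': 0.47}], 'rest_pin_r': [{'uv': [411.6, 253.8], 'confidence': 0.47}]}
rest_pin_l 0.47 [0.55019164 0.16025495 0.065     ]
rest_pin_r 0.47 [0.55019164 0.16025495 0.065     ]
[{'uv': [365.5, 289.0], 'confidence': 0.91}] [{'uv': [208.2, 234.2], 'confidence': 0.61}]
top {'rest_pin_l': [{'uv': [248.4, 208.6], 'confidence': 0.38}], 'rest_pin_r': [{'uv': [248.4, 208.6], 'confidence': 0.38}]}
rest_pin_l 0.38 [0.54678718 0.12326276 0.065     ]
rest_pin_r 0.38 [0.54678718 0.12326276 0.065     ]
[{'uv': [242.7, 150.6], 'confidence': 0.9}] [{'uv': [392.5, 143.2], 'confidence': 0.8}]
wrist {'rest_pin_l': [], 'rest_pin_r': []}
[] []
```

View pics/scene0.png

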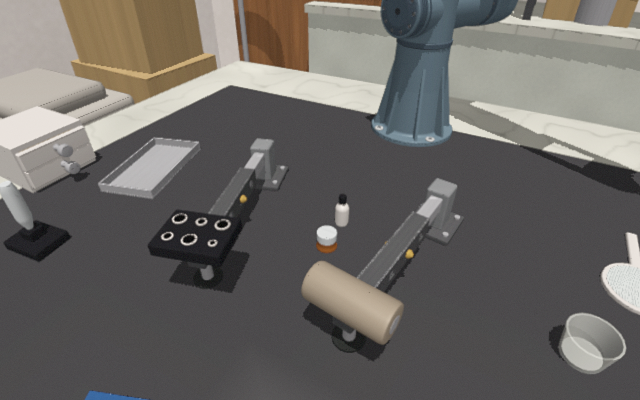

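View pics/top0.png

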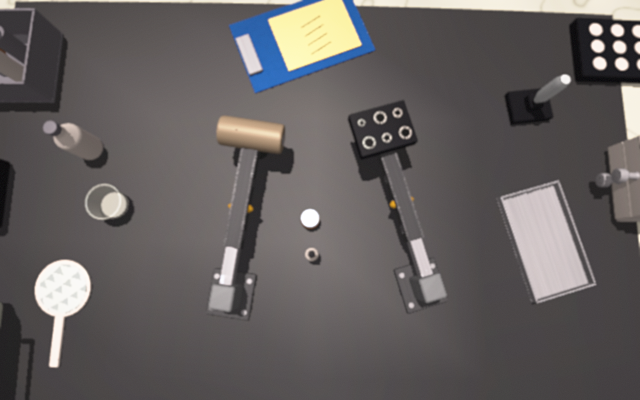

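View pics/wrist0.png

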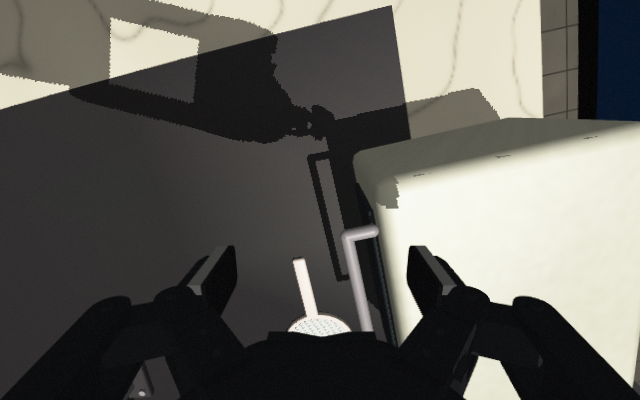

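The scene and top pictures show the rest arm (beige cushion at top-view ~(250,134)) with its bracket at (222,297). The orange buttons are at about (230,206) and (249,208). The wrist view doesn't show the arm yet. Next I'll locate the buttons more precisely.

Run:
```python
from h import *
o,p,r=look("top",None,())
im=p['color'];c=im[110:320,190:290];cv2.imwrite('pics/tc.png',cv2.cvtColor(cv2.resize(c,None,fx=2.8,fy=2.8,interpolation=cv2.INTER_CUBIC),cv2.COLOR_RGB2BGR))
hsv=cv2.cvtColor(im,cv2.COLOR_RGB2HSV)
m=((hsv[...,1]>140)&(hsv[...,2]>90)&(hsv[...,0]<30)).astype(np.uint8);m[:160]=0
n,l,s,ce=cv2.connectedComponentsWithStats(m)
for i in range(1,n):print(s[i],ce[i],atz(p,o,ce[i],.065))
for uv in [(249.3,150),(237,250)]:print(atz(p,o,uv,.083))
```

```text
[412 198   1   2   2] [412.  198.5] [ 0.57000717 -0.18522278  0.065     ]
[389 200   7   8  40] [392.275 204.025] [ 0.55891879 -0.14735783  0.065     ]
[228 204   2   3   5] [228.6 205.2] [0.55274033 0.16052139 0.065     ]
[248 205   5   7  31] [249.87096774 208.16129032] [0.54765039 0.12054563 0.065     ]
[0.65475364 0.12263809 0.083     ]
[0.46914788 0.13780392 0.083     ]
```

View pics/tc.png

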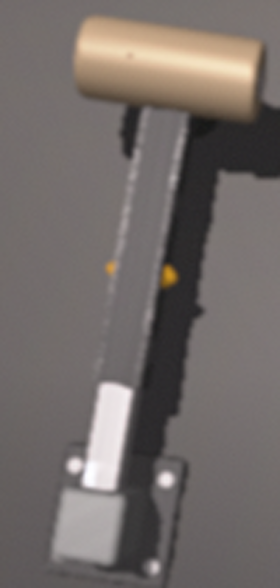

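```bash
python3 -m handwheel '[{"offset":[-0.06,-0.035,0],"spin":-3,"grip":1},{"offset":[-0.11,-0.07,0],"spin":-7,"grip":1},{"offset":[-0.505,-0.316,0],"spin":-7,"grip":1},{"offset":[-0.505,-0.316,0],"spin":-7,"grip":1},{"offset":[-0.505,-0.316,0],"spin":-7,"grip":1},{"offset":[-0.505,-0.316,0],"spin":-7,"grip":1},{"offset":[-0.505,-0.316,0],"spin":-7,"grip":1},{"offset":[-0.505,-0.316,0],"spin":-7,"grip":1},{"offset":[-0.505,-0.316,0],"spin":-7,"grip":1},{"offset":[-0.505,-0.316,0],"spin":-7,"grip":1},{"offset":[-0.505,-0.316,0],"spin":-7,"grip":1},{"offset":[-0.505,-0.316,0],"spin":-7,"grip":1},{"offset":[-0.505,-0.316,0],"spin":-7,"grip":1},{"offset":[-0.505,-0.316,0],"spin":-7,"grip":1},{"offset":[-0.505,-0.316,0],"spin":-7,"grip":1}]'
python3 - <<'E'
from h import *
for n in("wrist","scene"):
    o,p,r=look(n,n+'1.png')
    print(o['time_s'],r)
    for t in r:
        for x in r[t]: print(t,x['confidence'],atz(p,o,x['uv'],.065))
E
```

```text
time_s: 2.68
eef_pos: [0.5495, 0.1411, 0.4048]
eef_rot: [0.0, 0.05, 0.999, 0.0]
wrist_force: [0.4, -0.1, 0.1]
opening: 1.002
2.675 {'rest_pin_l': [{'uv': [339.9, 184.5], 'confidence': 0.48}, {'uv': [300.7, 180.5], 'confidence': 0.41}], 'rest_pin_r': [{'uv': [339.9, 184.5], 'confidence': 0.48}, {'uv': [300.7, 180.5], 'confidence': 0.41}]}
rest_pin_l 0.48 [0.55617806 0.1611968  0.065     ]
rest_pin_l 0.41 [0.54742868 0.1191109  0.065     ]
rest_pin_r 0.48 [0.55617806 0.1611968  0.065     ]
rest_pin_r 0.41 [0.54742868 0.1191109  0.065     ]
2.825 {'rest_pin_l': [{'uv': [412.8, 255.7], 'confidence': 0.43}], 'rest_pin_r': [{'uv': [412.8, 255.7], 'confidence': 0.43}]}
rest_pin_l 0.43 [0.55320228 0.16301922 0.065     ]
rest_pin_r 0.43 [0.55320228 0.16301922 0.065     ]
```

View pics/wrist1.png

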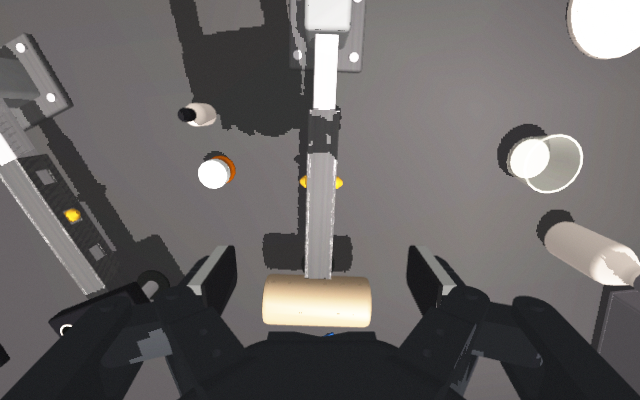

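The wrist view shows the sleeve running nearly straight up the picture. The buttons are at (303,182) and (339,183), and the cushion is at (317,301). Next I'll measure the axis direction.

Run:
```python
from h import *
o,p,r=look("wrist",None,())
im=p['color']
c=im[90:290,270:370];cv2.imwrite('pics/wc.png',cv2.cvtColor(cv2.resize(c,None,fx=2.9,fy=2.9,interpolation=cv2.INTER_CUBIC),cv2.COLOR_RGB2BGR))
hsv=cv2.cvtColor(im,cv2.COLOR_RGB2HSV)
m=((hsv[...,1]>170)&(hsv[...,2]>90)&(hsv[...,0]<30)).astype(np.uint8)
n,l,s,ce=cv2.connectedComponentsWithStats(m)
P=[]
for i in range(1,n):
    if s[i][4]>10:print(s[i],ce[i],atz(p,o,ce[i],.065))
g=cv2.cvtColor(im,cv2.COLOR_RGB2GRAY)
for v in range(160,275,15): print(v,g[v,295:350:1].tolist())
for v in (50,75,100): print(v,g[v,305:350:1].tolist())
```

```text
[214 156  22  26 148] [228.50675676 165.30405405] [0.52311149 0.04338312 0.065     ]
[300 175   7  13  55] [303.70909091 180.85454545] [0.54834456 0.12177051 0.065     ]
[337 176   6  12  49] [339.20408163 181.73469388] [0.55323482 0.16012014 0.065     ]
[ 65 209  16  13 142] [ 72.62676056 214.73943662] [ 0.5607072 -0.1467341  0.065    ]
160 [68, 54, 51, 52, 53, 53, 52, 52, 53, 53, 53, 53, 93, 196, 208, 171, 164, 166, 162, 161, 164, 165, 165, 164, 169, 169, 168, 170, 167, 165, 166, 171, 171, 172, 168, 167, 167, 169, 169, 195, 248, 254, 240, 124, 125, 124, 124, 125, 123, 125, 124, 122, 125, 124, 125]
175 [118, 118, 117, 106, 102, 55, 53, 55, 54, 75, 111, 133, 195, 247, 214, 199, 166, 163, 160, 160, 164, 166, 166, 168, 168, 168, 168, 168, 165, 164, 168, 172, 175, 171, 166, 168, 171, 169, 171, 196, 240, 185, 130, 122, 123, 121, 122, 123, 125, 124, 123, 123, 122, 124, 123]
190 [116, 117, 117, 109, 53, 53, 52, 52, 54, 53, 53, 69, 150, 228, 226, 171, 164, 163, 162, 162, 166, 166, 166, 170, 168, 168, 168, 166, 163, 167, 170, 173, 170, 166, 167, 169, 169, 171, 188, 220, 191, 130, 122, 123, 1
[... 1324 characters left out ...]
, 52, 51, 52, 52, 52, 50, 51, 53, 54]
50 [144, 138, 73, 70, 73, 71, 72, 72, 71, 91, 199, 254, 255, 255, 255, 255, 255, 255, 255, 255, 255, 255, 255, 255, 255, 255, 255, 255, 255, 255, 255, 255, 252, 228, 155, 156, 151, 150, 153, 154, 154, 154, 153, 154, 154]
75 [54, 52, 53, 54, 53, 54, 54, 53, 59, 141, 249, 254, 254, 255, 255, 254, 254, 254, 254, 254, 254, 254, 254, 254, 254, 254, 254, 254, 254, 254, 254, 249, 184, 124, 125, 123, 126, 124, 124, 127, 126, 126, 127, 127, 128]
100 [53, 52, 53, 53, 54, 54, 53, 57, 121, 241, 253, 254, 255, 255, 254, 254, 254, 254, 254, 254, 254, 254, 254, 254, 254, 254, 254, 254, 254, 254, 247, 136, 126, 126, 127, 127, 128, 126, 126, 127, 127, 126, 127, 127, 127]
```

View pics/wc.png

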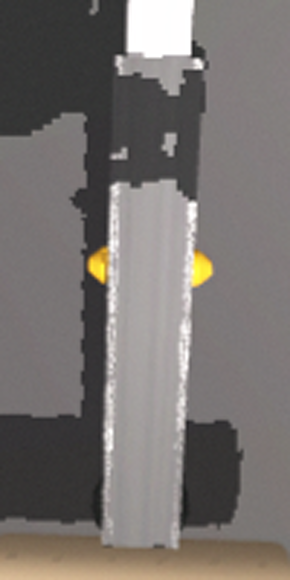

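Run:
```python
from h import *
o,p,r=look("wrist",None,())
A=atz(p,o,(322.4,160),.083);B=atz(p,o,(318.8,265),.083)
C=atz(p,o,(326.8,50),.08);D=atz(p,o,(324.6,100),.08)
for X,Y in((A,B),(C,D),(D,B)):
    d=Y-X;print(X,Y,np.degrees(np.arctan2(d[1],d[0])))
M=(np.array([0.54834456,0.12177051])+[0.55323482,0.16012014])/2
print(M)
for mid in [(321.4,181.3)]: print(atz(p,o,mid,.065))
from scipy.spatial.transform import Rotation as R
q=o['eef_rot'];Rm=R.from_quat([q[1],q[2],q[3],q[0]]).as_matrix();print(Rm.round(4), o['eef_pos'])
# line at x=M
t=(M[0]-A[0])/(B[0]-A[0]);print('axis y at M',A+t*(B-A))
```

```text
[0.52489739 0.14446098 0.083     ] [0.64191782 0.12861133 0.083     ] -7.7134008725192125
[0.4244122  0.15868142 0.08      ] [0.46793896 0.15234134 0.08      ] -8.287385854914213
[0.46793896 0.15234134 0.08      ] [0.64191782 0.12861133 0.083     ] -7.766984730965067
[0.55078969 0.14094533]
[0.55081656 0.14082123 0.065     ]
[[-0.9948  0.1015 -0.    ]
 [ 0.1015  0.9948  0.    ]
 [ 0.      0.     -1.    ]] [0.5498745  0.14046996 0.40469667]
axis y at M [0.55078969 0.14095404 0.083     ]
```

```bash
python3 -m handwheel '[{"offset":[-0.001,0.0005,0.05],"spin":2,"grip":1},{"offset":[-0.001,0.0005,0.1],"spin":2,"grip":1},{"offset":[-0.001,0.0005,0.14],"spin":2,"grip":1},{"offset":[-0.001,0.0005,0.165],"spin":2,"grip":1},{"offset":[-0.001,0.0005,0.185],"spin":2,"grip":1},{"offset":[-0.001,0.0005,0.185],"spin":2,"grip":1},{"offset":[-0.001,0.0005,0.185],"spin":2,"grip":1}]'
python3 - <<'E'
from h import *
o,p,r=look("wrist","w2.png",());print(o['eef_pos'],o['eef_rot'],proj(p,o,[.5508,.1410,.065]),o['wrist_force'])
o,p,r=look("scene","s2.png",())
E
```

```text
time_s: 3.95
eef_pos: [0.5514, 0.1409, 0.2205]
eef_rot: [0.001, 0.068, 0.998, 0.0]
wrist_force: [0.4, 0.2, 0.4]
opening: 0.997
[0.55138602 0.14089394 0.22051306] [5.51538983e-04 6.82191932e-02 9.97670203e-01 5.43566880e-05] [320.63633813 265.98485128] [0.39880056 0.16553908 0.36215053]
```

View pics/w2.png

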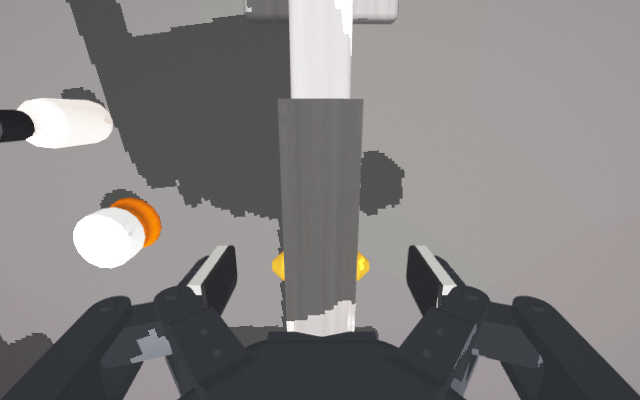

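View pics/s2.png

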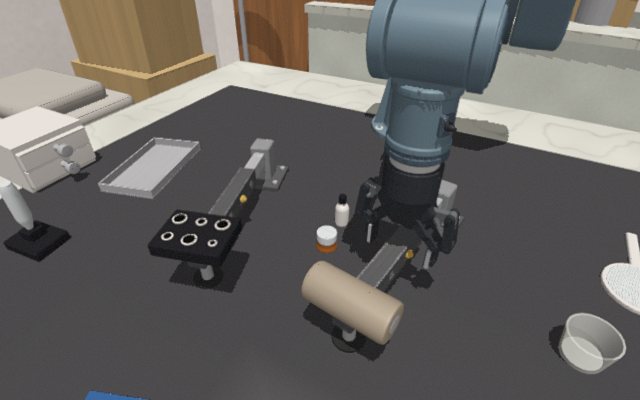

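The wrist view shows both buttons at row 265 (columns 278 and 364), centred between the pads at 237 and 407. Closing now.

```bash
python3 -m handwheel '[{"offset":[0,0,0],"spin":0,"grip":0.5},{"offset":[0,0,0],"spin":0,"grip":0.3},{"offset":[0,0,0],"spin":0,"grip":0.1},{"offset":[0,0,0],"spin":0,"grip":0.1},{"offset":[0,0,0],"spin":0,"grip":0.1},{"offset":[0,0,0],"spin":0,"grip":0.1}]'
python3 - <<'E'
from h import *
o,p,r=look("wrist","w3.png",());print(o)
E
```

```text
time_s: 4.8
eef_pos: [0.5512, 0.1405, 0.2204]
eef_rot: [0.0, 0.068, 0.998, -0.0]
wrist_force: [-1.2, -1.9, 5.9]
opening: 0.345
{'time_s': 4.8, 'q': array([ 4.12492977e-02,  4.00195481e-01,  1.74431586e+00, -8.65953846e-04,
        9.96433668e-01, -1.39249106e+00]), 'dq': array([-0.00026931, -0.00187787,  0.00087051, -0.00038979, -0.00056132,
        0.00034974]), 'joint_efforts': array([  1.21398088, -45.52579165, -27.03108072,   0.58904562,
        -0.52649902,  -0.05812346]), 'eef_pos': array([0.55120742, 0.14054424, 0.22041704]), 'eef_rot': array([ 3.61703930e-04,  6.82397839e-02,  9.97668830e-01, -3.25911692e-04]), 'wrist_force': array([-1.24244579, -1.89971749,  5.87419872]), 'torque': array([-0.41460111,  0.22588102, -0.0750533 ]), 'opening': 0.34480910058248554}
```

View pics/w3.png

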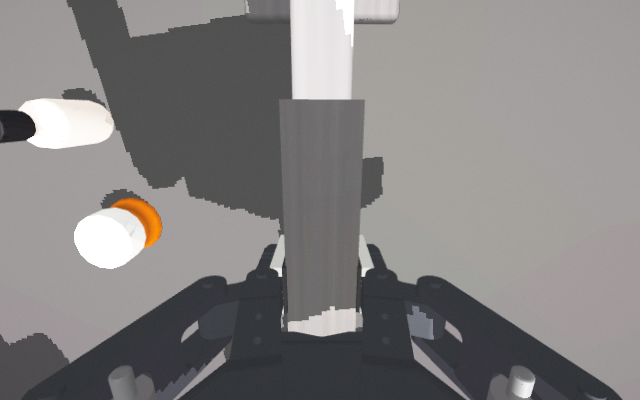

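The opening of 0.345 is about 29 mm, so both buttons are flush and the pads are on the sleeve sides. Drawing out along tool −x.

```bash
python3 -m handwheel '[{"offset":[-0.003,0,0],"spin":0,"grip":0.1},{"offset":[-0.006,0,0],"spin":0,"grip":0.1},{"offset":[-0.01,0,0],"spin":0,"grip":0.1},{"offset":[-0.015,0,0],"spin":0,"grip":0.1},{"offset":[-0.02,0,0],"spin":0,"grip":0.1},{"offset":[-0.025,0,0],"spin":0,"grip":0.1},{"offset":[-0.03,0,0],"spin":0,"grip":0.1},{"offset":[-0.035,0,0],"spin":0,"grip":0.1},{"offset":[-0.04,0,0],"spin":0,"grip":0.1},{"offset":[-0.04,0,0],"spin":0,"grip":0.1},{"offset":[-0.04,0,0],"spin":0,"grip":0.1}]'
python3 - <<'E'
from h import *
o,p,r=look("wrist","w4.png",());print(o['eef_pos'],o['wrist_force'],o['opening'])
E
```

```text
time_s: 6.22
eef_pos: [0.5906, 0.1351, 0.2204]
eef_rot: [-0.0, 0.068, 0.998, -0.0]
wrist_force: [-2.3, -2.0, 7.5]
opening: 0.343
[0.5905929  0.13508984 0.22039036] [-2.25853668 -2.04049334  7.45360785] 0.34303047980225015
```

View pics/w4.png

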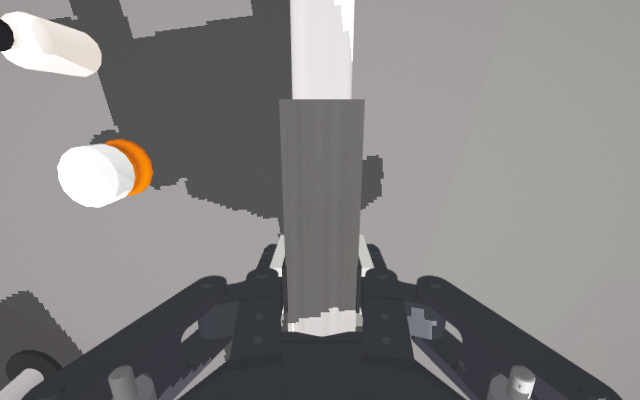

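The sleeve end is still at row 98 in the wrist view, so it moved with the gripper by about 40 mm without slipping. 10 mm remain.

```bash
python3 -m handwheel '[{"offset":[-0.003,0,0],"spin":0,"grip":0.1},{"offset":[-0.005,0,0],"spin":0,"grip":0.1},{"offset":[-0.007,0,0],"spin":0,"grip":0.1},{"offset":[-0.0085,0,0],"spin":0,"grip":0.1},{"offset":[-0.01,0,0],"spin":0,"grip":0.1},{"offset":[-0.01,0,0],"spin":0,"grip":0.1},{"offset":[-0.01,0,0],"spin":0,"grip":0.1}]'
python3 - <<'E'
from h import *
o,p,r=look("wrist","w5.png",());print(o['eef_pos'],o['wrist_force'],o['opening'])
E
```

```text
time_s: 7.15
eef_pos: [0.6007, 0.1337, 0.2204]
eef_rot: [0.0, 0.068, 0.998, -0.0]
wrist_force: [-0.9, -1.8, 5.5]
opening: 0.342
[0.60071254 0.13367243 0.22040016] [-0.93177001 -1.7879799   5.51466561] 0.34239528307222133
```

View pics/w5.png

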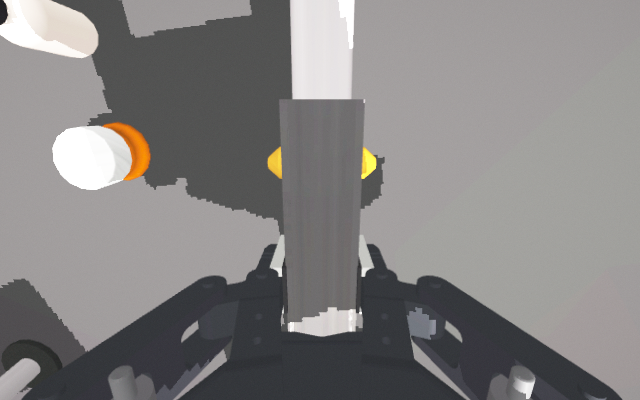

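Both buttons have snapped out at (275,162) and (369,162). Now I'll open, wait, and rise straight up.

```bash
python3 -m handwheel '[{"offset":[0,0,0],"spin":0,"grip":1},{"offset":[0,0,0],"spin":0,"grip":1},{"offset":[0,0,0],"spin":0,"grip":1},{"offset":[0,0,0],"spin":0,"grip":1},{"offset":[0,0,0],"spin":0,"grip":1},{"offset":[0,0,-0.03],"spin":0,"grip":1},{"offset":[0,0,-0.08],"spin":0,"grip":1},{"offset":[0,0,-0.13],"spin":0,"grip":1},{"offset":[0,0,-0.18],"spin":0,"grip":1},{"offset":[0,0,-0.18],"spin":0,"grip":1},{"offset":[0,0,-0.18],"spin":0,"grip":1}]'
python3 - <<'E'
from h import *
o,p,r=look("wrist","w6.png",());print(o['time_s'],o['eef_pos'],o['wrist_force'],o['opening'])
im=p['color'];hsv=cv2.cvtColor(im,cv2.COLOR_RGB2HSV)
m=((hsv[...,1]>170)&(hsv[...,2]>90)&(hsv[...,0]<30)).astype(np.uint8)
n,l,s,ce=cv2.connectedComponentsWithStats(m)
for i in range(1,n):
    if s[i][4]>10:print(s[i],ce[i],atz(p,o,ce[i],.065))
o,p,r=look("scene","s6.png",())
E
```

```text
time_s: 8.57
eef_pos: [0.6002, 0.1341, 0.3992]
eef_rot: [-0.0, 0.068, 0.998, -0.0]
wrist_force: [-0.9, -0.1, -1.5]
opening: 1.001
8.575 [0.60016613 0.13408301 0.39915904] [-0.94202545 -0.13671025 -1.45071102] 1.0010886573765136
[211 118  20  31 158] [224.63291139 131.41139241] [0.53432407 0.04369949 0.065     ]
[299 128   7  14  69] [302.63768116 134.71014493] [0.54859568 0.12220507 0.065     ]
[337 128   7  13  62] [339.17741935 134.38709677] [0.55335638 0.15927335 0.065     ]
[ 53 175  16  14 147] [ 61.10204082 181.11564626] [ 0.56054748 -0.14621071  0.065     ]
```

View pics/w6.png

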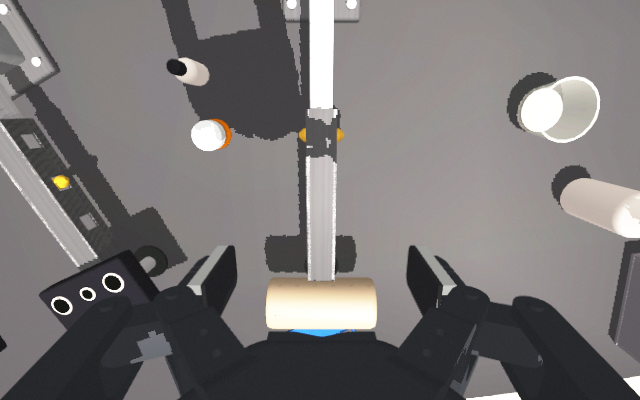

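View pics/s6.png

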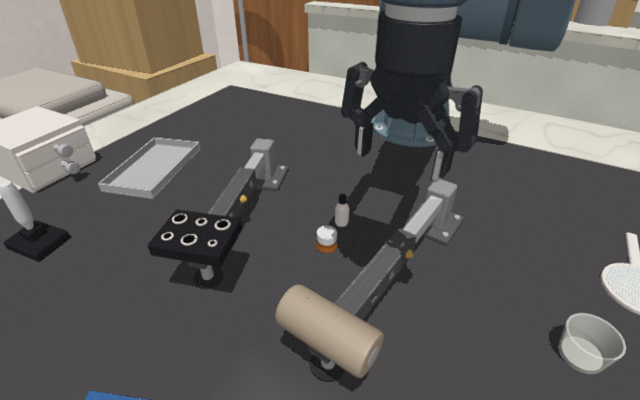

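The buttons are out at (302,135) and (339,134). The cushion has moved outward, the cup arm is unchanged and the gripper is clear.

```bash
python3 -c "
from bench import ctrl
print(ctrl.hand_in())"
```

```text
the job is handed in; nothing more can be done
None
```

The wrist rest is one hole longer: I pinched both buttons flush, drew the sleeve out until they snapped into the next holes, and handed the job in. The hand-in reports no verdict, so this rests on my own checks.

- **Pinch:** The gripper closed to about 29 mm, which puts both buttons flush with the sleeve sides.
- **Draw:** The gripper moved about 50 mm along the arm, and the sleeve followed without slipping in the wrist view.
- **Buttons:** In the wrist pictures, both were standing out after the draw and still out after I let go. I didn't measure the distance between their tips separately. Their visible centres were about 37 mm apart, against 39 mm at the start; these are centres of the brass I could see, not the tips.
- **Cup arm:** It looks unchanged in the scene picture. The sleeve itself I judged only by eye.
- **Robot at hand-in:** It stood about 18 cm above the arm with the gripper open, touching nothing. The last clock reading was about 8.6 s of the 32 s allowed.

No check failed. The early axis estimates ran from about -5° (top camera) to -8° (wrist camera); I used the wrist camera's -7.8°.

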